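Index the swivel sorting tray and tip salvaged parts into the blue tub

TASK

Send the three salvaged parts in the swivelling tray to the blue tub: lift the red sprung plunger, swing the head round, with the tray still down and the parts in it, until the tray mouth points at the blue tub, and let the plunger drop fully home in that slot. Then raise the tray by its rear handle so that all three parts slide into the blue tub, and bring the tray back down flat without letting it fall, with the plunger still home. Do not shift the tubs, the bottles, the meter or the tool pot.

Things in the scene. Friction and masses are not known exactly. Their poses are not given: they have to be found in the camera images.
- pedestal: fixed stand: white foot 190 mm wide, 60 mm column, and a fan-shaped aluminium index plate (top 85 mm up) behind it, away from the tubs. Origin on the vertical swivel axis at bench height; +x is where the tray mouth points when parked. Four tubs stand 185 mm from the axis at about -75, -25, +25, +75 degrees from +x, colours in any order. Each has a slot in the plate, as has the park position.
- head (a joint): turn of the head about the swivel axis, rad, counter-clockwise from above, 0 = parked, range -1.4 to 1.4. The head carries the tray and, 125 mm out behind the axis, the plunger. It turns only while the plunger pin is out of its slot. Slots lock it at 0, +-0.436 and +-1.309 (play +-0.03).
- plunger (a joint): lift of the sprung plunger, m: 0 = fully home, 0.028 = fully up. Its 12 mm round-ended pin goes 12 mm into an 18 mm wide slot and clears the plate above 0.013. The spring pushes down with 4 N at home, 8 N fully up; let go over a slot it drops home, elsewhere it rests on the plate at about 0.012.
- tray (a joint): tilt of the tray about its hinge, rad: 0 = flat, growing as the handle end is raised, up to 1.2. It falls back under its own weight if let go. The parts slide from about 0.5 to 0.65.
- plunger_knob (a point): centre of the red plunger knob, a vertical cylinder 28 mm across and 30 mm tall; this point is 137 mm above the bench when home, and moves with the knob. A 30 mm wide collar below it ends 14 mm under the knob's lower face.
- tray_handle (a point): middle of the tray's handle, a level steel bar 12 mm thick, 100 mm long, across the tray's rear, at right angles to the pointing direction; with the tray flat it is 177 mm above the bench, 50 mm from the swivel axis on the plunger's side, 175 mm behind the hinge line and 59 mm above it.
- tray_hinge (a point): middle of the tray's level hinge line, its front lower edge, 125 mm from the swivel axis and 118 mm above the bench. The aluminium tray is 170 mm long and 100 wide (94 inside), floor 4 mm thick (top 122 mm above the bench), side walls 32 mm and rear wall 26 mm tall, open at the front (the mouth).
- head_aim (a point): point on the head 185 mm from the swivel axis in the direction in which the tray mouth points, 118 mm above the bench: over the centre of the tub that the tray serves.
- heatsink_mid (a point): finned aluminium heat sink, 60 x 34 x 26 mm. It starts lying in the tray; this point is its middle.
- transformer_mid (a point): transformer, dark iron core with yellow coil, 50 x 42 x 32 mm. It starts lying in the tray; this point is its middle.
- relay_mid (a point): orange relay block, 46 x 30 x 28 mm. It starts lying in the tray; this point is its middle.
- tub_blue: blue open round plastic tub, 140 mm across the rim (132 at the foot), 66 mm tall, wall 3.5 mm, floor 4 mm; loose; origin at the centre of its underside, z up.
- tub_white: white open round plastic tub, 140 mm across the rim (132 at the foot), 66 mm tall, wall 3.5 mm, floor 4 mm; loose; origin at the centre of its underside, z up.
- tub_yellow: yellow open round plastic tub, 140 mm across the rim (132 at the foot), 66 mm tall, wall 3.5 mm, floor 4 mm; loose; origin at the centre of its underside, z up.
- tub_green: green open round plastic tub, 140 mm across the rim (132 at the foot), 66 mm tall, wall 3.5 mm, floor 4 mm; loose; origin at the centre of its underside, z up.
- solvent: amber bottle, 50 mm across, 130 mm tall, upright, loose; origin at the centre of its underside. Bystander.
- glue: white bottle with red cap, 46 mm across, 140 mm tall, upright, loose; origin at the centre of its underside. Bystander.
- meter: yellow and black multimeter lying flat, 150 (x) x 78 (y) x 35 mm; origin at the centre of its underside. Bystander.
- toolpot: blue pot of small tools, 68 mm across, 140 mm tall with the tools, loose; origin at the centre of its underside. Bystander.
Things that resemble listed ones, but are neither listed nor needed, are in the scene too. Leave any brown or orange look-alike of the tub_blue alone. There is more than one size of the part that bears transformer_mid; the job needs the smaller.

How it is judged:
By the outcome, as a careful person would: the job done as asked, in the order asked, and still so for the second after the job is handed in, with the robot touching nothing.
It also fails if it takes over 58 s, if anything falls off the work surface, if the arm or the gripper's body presses on something with over 40 N, if the wrist force passes 120 N, or if a joint passes its speed limit or range.

ROBOT

A 6-joint arm with a two-finger parallel gripper is mounted at the origin on the work surface. World frame = base frame: x ahead of the robot, y to its left, z up, the work surface at z = 0. Lengths are in m, angles in rad, forces in N, time in s.
With the tool pointing down it reaches from about 0.425 to 0.95 m from the base axis. Payload 3.5 kg.
Tool frame: the origin (TCP) lies on the mounting face of the last link; the fingertips stand 173 mm ahead of it and the grasp point (between the pads) lies 155 mm ahead of it; z points along the fingers, x is the direction in which the jaws open and shut, and the axes are right-handed (so a half turn about z gives the same grasp; the last joint's range is limited). The gripper opens to 85 mm and grips with 20 to 120 N. Pads are 22 mm wide; open, the fingers measure 114 mm over their backs; the gripper's body (76 mm by 85 mm) begins 54 mm behind the grasp point. The pads swing forward as they close: fully open they stand 13 mm farther back than shut.
Start: joints at [-0.15, 0.286, 1.577, -0, 1.279, -0.15], TCP at [0.675, 0, 0.405] pointing down, gripper open.
Joint ranges: [-2.77, 2.77], [-0.9, 2.22], [0.21, 2.48], [-1.53, 4.67], [0.24, 2.81], [-2.84, 2.84]. Speed limits (rad/s): [2.79, 2.79, 3.14, 3.14, 3.14, 3.14].

INTERFACE

Orientations are given as a unit quaternion [x, y, z, w].
In Python, from plant import get_state, read_camera, sign_off gives the robot as it stands.
- The arm moves only by the shell command python3 -m jog 'ROWS' [FORCE]. ROWS is JSON, a list of rows, each an object of numbers: "grip": the closure, from 0 (fully open) to 1 (shut); "x", "y", "z": the shift along the tool's x, y, z in mm; "rx", "ry", "rz": the turn, a rotation vector about the tool's x, y, z in degrees. A call has 1 to 8 rows; each row shifts and turns the commanded pose from where the row before left it, along the tool's axes as they then stand; what a row does not reach is not made up. A row lasts 1/12 s, in which the tool goes at most 41.7 mm and 7.16 degrees, less where a joint would pass 70% of its speed; a pose out of reach is approached as far as the arm can. A call with a gripper value outside its range is refused whole. The fingers move at their own pace and stop on an object; FORCE is the grip in N (left out, the last holds). Time passes only in rows, so rows that do not move let the fingers close. It gives the time, the measured TCP pose, the force and the opening at its end, in the units of the state.
- get_state(): the state, without advancing time (a new reading comes with each control period).
- read_camera(name): name is "scene" or "side" or "wrist"; returns a dict with "frame" (400x640x3 uint8, red, green, blue), "intrinsics" (3x3 intrinsics, pixels), "R" (3x3) and "t" (3): a world point X has camera coordinates R X + t. Camera axes: x right, y down, z forward; pixel columns grow to the right and rows downward; lengths in m; the calibration is good to about 2 mm. A picture is of the moment at which its call begins. There is no depth.
- sign_off(): hands the job in, once; it reports no verdict.
The state is a dict: "time": time; "qpos": joint angles; "dq": joint speeds; "joint_efforts": joint torques, N m; "eef_pos": TCP position; "tcp_rot": TCP orientation; "contact_force": force on the tool from outside, world axes, zero at the start; "wrist_torque": the same for the moment, N m; "opening": opening from 0.0 (shut) to 1.0 (fully open).
Only numpy, scipy, OpenCV 4.12 (cv2) and the standard library are available. Lean on these libraries where they do the work, as an engineer would, in place of code of your own. Each camera call takes 0.05 s, during which the arm holds its last target.

## Working session

There is one attempt and no reset: what is moved stays moved. The work goes in short steps, Python scripts to look and compute and a shell command to move; the robot and the scene stay as the last step left them, time stands still between calls to the robot, and variables do not carry over. Pictures are saved under pics/ and viewed, and the job is handed in when it is done.

```bash
ls; mkdir -p pics
cat > h.py <<'E'
import numpy as np, cv2
from plant import get_state, read_camera, sign_off
def snap(name,fn):
    c=read_camera(name); cv2.imwrite('pics/'+fn,cv2.cvtColor(c['frame'],cv2.COLOR_RGB2BGR)); np.savez('pics/'+fn+'.npz',**c); return c
def load(fn): return dict(np.load('pics/'+fn+'.npz'))
def ray(c,u,v):
    R=np.array(c['R']);t=np.array(c['t']);K=np.array(c['intrinsics'])
    d=R.T@np.linalg.inv(K)@np.array([u,v,1.]); o=-R.T@t; return o,d/np.linalg.norm(d)
def onz(c,u,v,z):
    o,d=ray(c,u,v); return o+d*(z-o[2])/d[2]
def tri(*cu):
    A=np.zeros((3,3));b=np.zeros(3)
    for c,u,v in cu:
        o,d=ray(c,u,v);P=np.eye(3)-np.outer(d,d);A+=P;b+=P@o
    X=np.linalg.solve(A,b)
    return X,[np.linalg.norm((np.eye(3)-np.outer(d,d))@(X-o)) for o,d in [ray(*q) for q in cu]]
def proj(c,X):
    p=np.array(c['intrinsics'])@(np.array(c['R'])@np.array(X)+np.array(c['t'])); return p[:2]/p[2]
E
python3 - <<'E'
from h import *
for n in ['scene','side','wrist']:
    c=snap(n,n+'0.png'); print(n,-np.array(c['R']).T@np.array(c['t']),np.array(c['R'])[2])
print(get_state())
E
```

```text
pics
scene [ 1.01001364 -0.71648642  1.02180368] [-0.36492796  0.54202937 -0.75698861]
side [0.01156055 0.84501928 1.18429527] [ 0.37273535 -0.60142279 -0.70665338]
wrist [0.67547312 0.07826982 0.37124224] [-0.00202443 -0.30376392 -0.95274518]
{'time': 0.15, 'qpos': array([-1.49999367e-01,  2.87016232e-01,  1.57786844e+00, -2.59272106e-05,
        1.27861264e+00, -1.50008595e-01]), 'dq': array([-0.00061788, -0.00295886, -0.00448722, -0.00101066, -0.00130433,
        0.00122282]), 'joint_efforts': array([ 7.91554030e-04, -4.06602967e+01, -2.93140125e+01, -8.94972595e-05,
        3.96185191e-03, -2.97825103e-06]), 'eef_pos': array([6.74800494e-01, 5.82664829e-05, 4.03613566e-01]), 'tcp_rot': array([ 9.99999546e-01,  8.35995994e-06, -9.43490145e-04, -1.30046874e-04]), 'contact_force': array([-0.125355 , -0.2585183,  0.2942942]), 'wrist_torque': array([0.04815504, 0.02480186, 0.02884303]), 'opening': 0.9988381409491243}
```

View pics/scene0.png

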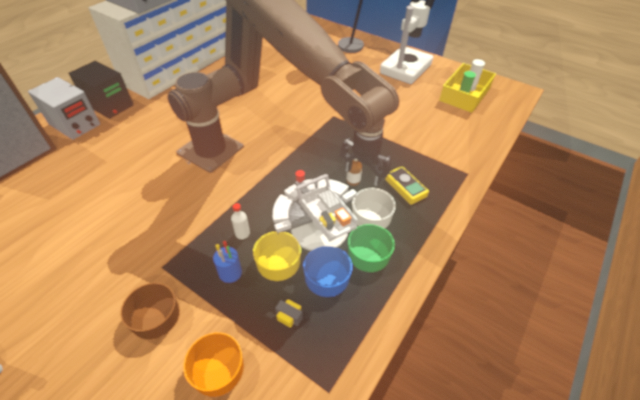

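View pics/side0.png

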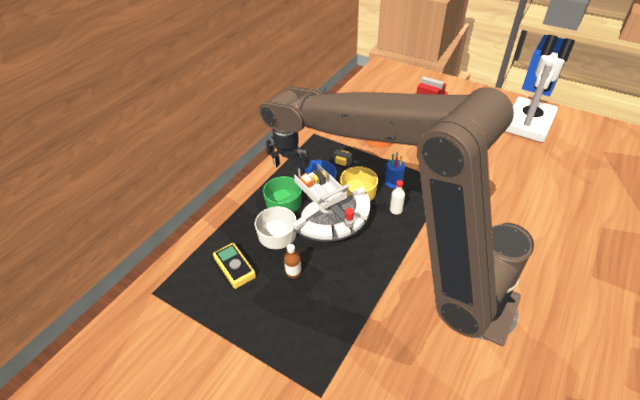

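View pics/wrist0.png

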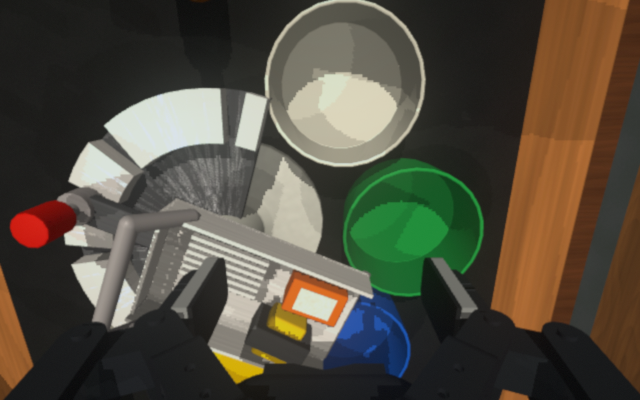

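```bash
cat > m.py <<'E'
from h import *
def blobs(c,lo,hi,amin=40):
    h=cv2.cvtColor(c['frame'],cv2.COLOR_RGB2HSV)
    m=cv2.inRange(h,np.array(lo),np.array(hi))
    if lo[0]==0 and hi[0]<=8: m|=cv2.inRange(h,np.array([172,lo[1],lo[2]]),np.array([180,255,255]))
    n,l,s,ce=cv2.connectedComponentsWithStats(m)
    return [(np.round(ce[i],1).tolist(),s[i].tolist()) for i in range(1,n) if s[i][4]>=amin]
E
python3 - <<'E'
from m import *
C={n:load(n+'0.png') for n in ['scene','side','wrist']}
for n,c in C.items():
    print(n)
    for k,lo,hi in [('red',(0,170,90),(7,255,255)),('blue',(102,120,60),(125,255,255)),('green',(50,120,40),(85,255,255)),('yellow',(20,150,90),(32,255,255)),('orange',(8,190,140),(17,255,255))]:
        print(k,[b for b in blobs(c,lo,hi) if 1][:9])
for n in C:
    f=C[n]['frame']; 
    r={'scene':(130,300,220,420),'side':(130,290,230,420)}.get(n)
    if r: cv2.imwrite(f'pics/{n}0z.png',cv2.resize(cv2.cvtColor(f[r[0]:r[1],r[2]:r[3]],cv2.COLOR_RGB2BGR),None,fx=3.7,fy=3.5,interpolation=cv2.INTER_CUBIC))
E
```

```text
scene
red []
blue [([177.6, 2.7], [170, 0, 17, 7, 41]), ([386.2, 3.2], [364, 0, 46, 10, 311]), ([445.5, 4.3], [434, 0, 22, 14, 166]), ([210.3, 15.9], [196, 9, 29, 14, 74]), ([185.5, 27.9], [177, 24, 18, 9, 48]), ([223.3, 262.1], [214, 254, 21, 17, 141]), ([331.6, 278.0], [310, 260, 42, 36, 911])]
green []
yellow [([465.0, 89.2], [440, 64, 56, 48, 1305]), ([405.9, 191.1], [386, 175, 43, 29, 349]), ([276.4, 255.6], [253, 232, 47, 49, 1840]), ([293.1, 303.6], [286, 299, 15, 10, 72]), ([284.3, 319.0], [276, 312, 17, 16, 166]), ([215.4, 374.7], [205, 360, 25, 30, 544])]
orange [([214.4, 360.4], [184, 333, 59, 64, 2117])]
side
red [([429.5, 89.4], [417, 83, 31, 11, 214]), ([348.9, 213.7], [345, 209, 8, 11, 71])]
blue [([533.4, 67.1], [522, 35, 26, 57, 441]), ([557.8, 45.0], [552, 38, 13, 15, 107]), ([549.2, 89.2], [543, 81, 13, 15, 61]), ([321.3, 166.8], [304, 160, 33, 19, 289]), ([393.6, 173.9], [385, 160, 20, 29, 383])]
green [([282.4, 192.9], [263, 176, 39, 36, 1018])]
yellow [([340.3, 160.4], [335, 156, 11, 10, 83]), ([360.6, 177.4], [340, 166, 38, 35, 575]), ([238.2, 270.3], [213, 243, 43, 46, 271])]
orange []
wrist
red [([37.0, 222.9], [10, 200, 63, 48, 1743])]
blue [([372.8, 336.7], [324, 289, 87, 89, 4540])]
green [([410.2, 224.9], [343, 158, 141, 140, 13946])]
yellow [([286.8, 322.9], [267, 303, 40, 38, 895]), ([267.4, 356.3], [252, 348, 34, 16, 181]), ([238.3, 368.4], [213, 353, 51, 31, 677])]
orange [([314.8, 297.1], [281, 277, 66, 49, 1084])]
```

View pics/scene0z.png

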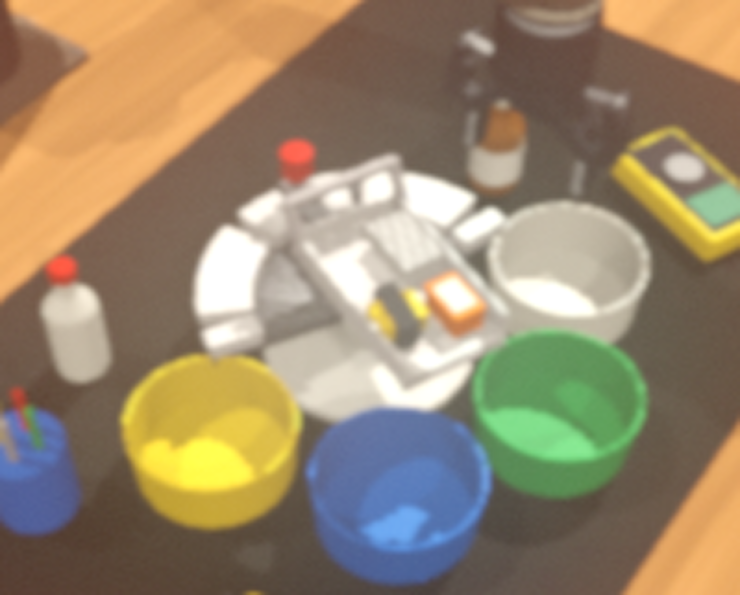

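View pics/side0z.png

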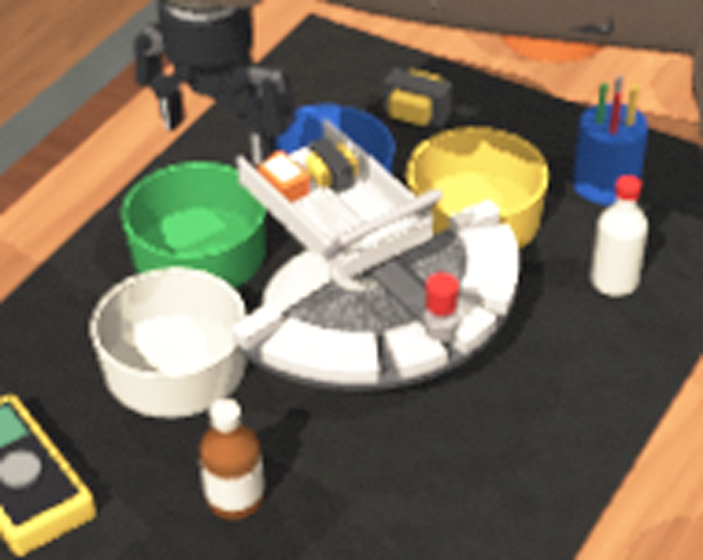

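Run:
```python
from m import *
from scipy.optimize import least_squares
C={n:load(n+'0.png') for n in ['scene','side','wrist']}
print([b for b in blobs(C['scene'],(0,120,110),(8,255,255),20)])
T={}
S=C['scene'];D=C['side'];W=C['wrist']
z=lambda c,x,y:(220+x/3.7,130+y/3.5) if c=='s' else (230+x/3.7,130+y/3.5)
for k,p in dict(blue=(398,462),yellow=(211,412),green=(560,388),white=(569,255)).items():
    T[k]=onz(S,*z('s',*p),.066)[:2]
for k,p in dict(yellow=(478,184),green=(195,215),white=(170,320)).items():
    print(k,T[k],onz(D,*z('d',*p),.066)[:2])
print(T['blue'], 'white wrist',onz(W,345,83,.066),'green wrist',onz(W,413,232,.066))
P=np.array([T[k] for k in ['white','green','blue','yellow']])
A=np.radians([75,25,-25,-75])
f=lambda p:(np.c_[p[0]+.185*np.cos(p[2]+A),p[1]+.185*np.sin(p[2]+A)]-P).ravel()
r=least_squares(f,[.6,0,-.6]);print(r.x,np.degrees(r.x[2]),r.fun)
kn=tri((S,300.3,175.7),(D,348.9,213.7));print('knob',kn)
print(tri((S,300.3,175.7),(D,348.9,213.7),(W,37,222.9)))
# handle ends: scene z (290,203),(399,160)?; side z (336,250),(437,198)
for a,b in [((290,203),(437,198)),((399,160),(336,250))]:
    print('handle',tri((S,*z('s',*a)),(D,*z('d',*b))))
```

```text
[([74.1, 108.8], [64, 101, 22, 17, 196]), ([114.6, 111.1], [112, 109, 6, 5, 27]), ([207.3, 140.6], [189, 123, 35, 34, 568]), ([299.7, 174.9], [295, 169, 10, 13, 101]), ([236.3, 206.6], [232, 202, 9, 9, 65]), ([224.4, 242.9], [222, 240, 6, 7, 29])]
yellow [ 0.54436262 -0.24529805] [ 0.53568768 -0.23216731]
green [ 0.76177851 -0.05937826] [ 0.75182137 -0.05252498]
white [0.69162836 0.0789558 ] [0.68813814 0.07829619]
[ 0.6954141  -0.19903207] white wrist [0.6930323  0.08301421 0.066     ] green wrist [ 0.76279293 -0.05640418  0.066     ]
[ 0.57504526 -0.06189258 -0.42355433] -24.267875715407527 [ 0.00051208  0.00237774 -0.00174836 -0.00015046  0.00034798 -0.0030477
  0.0008883   0.00082043]
knob (array([ 0.46257391, -0.01784707,  0.1372783 ]), [np.float64(0.0004591015729105182), np.float64(0.0004591015729104093)])
(array([ 0.46189305, -0.01737711,  0.13810544]), [np.float64(0.001390517348058852), np.float64(7.615231260445812e-05), np.float64(0.0013485063132967034)])
handle (array([ 0.50976459, -0.09240982,  0.17298852]), [np.float64(0.0022861257485384755), np.float64(0.0022861257485384846)])
handle (array([0.55223501, 0.00702608, 0.16932181]), [np.float64(0.0006303801144354241), np.float64(0.0006303801144354679)])
```

```bash
python3 -m jog '[{"x":-30,"y":2.5},{"x":-30,"y":2.5},{"x":-30,"y":2.5},{"x":-30,"y":2.5},{"x":-30,"y":2.5},{"x":-30,"y":2.5},{"x":-30,"y":2.5},{"x":-3}]' && python3 -m jog '[{"rz":-6.7},{"rz":-6.7},{"rz":-6.7},{"rz":-6.7},{"rz":-6.7},{"rz":-6.7},{"rz":-6.7},{"rz":-6.7}]' && python3 -m jog '[{"rz":-6.7},{"rz":-6.7},{"z":30},{"z":0}]'
python3 - <<'E'
from m import *
c=snap('wrist','wrist1.png'); s=get_state(); print(s['eef_pos'],s['tcp_rot'],s['qpos'],s['time'])
print(blobs(c,(0,170,90),(7,255,255)))
E
```

```text
[6.74842999e-01 5.68643172e-05 4.03826776e-01] [ 9.99999712e-01  5.71966629e-06 -7.49612909e-04 -1.14645251e-04] [-1.49995054e-01  2.86888418e-01  1.57763234e+00  2.79146556e-06
  1.27858856e+00 -1.50007299e-01] 0.2
[([36.9, 222.8], [10, 200, 64, 48, 1730])]$[0]: bad value
```

View pics/wrist1.png

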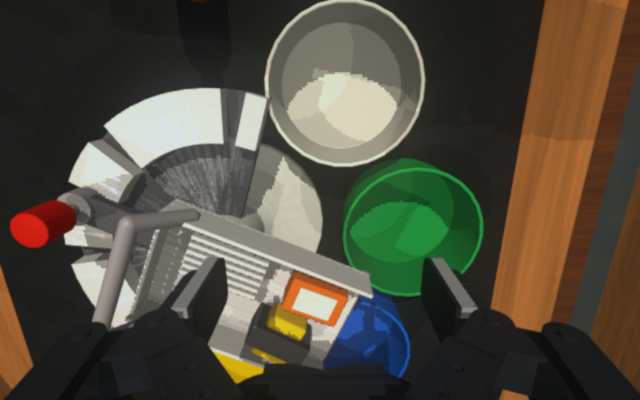

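The picture is unchanged (knob at about 37,223): the rows were refused. Probably every row needs "grip".

```bash
python3 -m jog '[{"grip":0,"x":-30,"y":2.5,"z":0,"rx":0,"ry":0,"rz":0}]'; python3 -m jog '[{"grip":0,"x":-30,"y":2.5}]'
```

```text
time: 0.28
eef_pos: [0.647, -0.0027, 0.403]
tcp_rot: [1.0, 0.0, 0.0, -0.0]
contact_force: [-0.7, 0.2, 0.4]
opening: 0.997$[0]: bad value
```

```bash
python3 -m jog '[{"grip":0,"x":-30,"y":2.5,"z":0,"rx":0,"ry":0,"rz":0},{"grip":0,"x":-30,"y":2.5,"z":0,"rx":0,"ry":0,"rz":0},{"grip":0,"x":-30,"y":2.5,"z":0,"rx":0,"ry":0,"rz":0},{"grip":0,"x":-30,"y":2.5,"z":0,"rx":0,"ry":0,"rz":0},{"grip":0,"x":-30,"y":2.5,"z":0,"rx":0,"ry":0,"rz":0},{"grip":0,"x":-33,"y":2.5,"z":0,"rx":0,"ry":0,"rz":0},{"grip":0,"x":0,"y":0,"z":0,"rx":0,"ry":0,"rz":-6.7},{"grip":0,"x":0,"y":0,"z":0,"rx":0,"ry":0,"rz":-6.7}]' && python3 -m jog '[{"grip":0,"x":0,"y":0,"z":0,"rx":0,"ry":0,"rz":-6.7},{"grip":0,"x":0,"y":0,"z":0,"rx":0,"ry":0,"rz":-6.7},{"grip":0,"x":0,"y":0,"z":0,"rx":0,"ry":0,"rz":-6.7},{"grip":0,"x":0,"y":0,"z":0,"rx":0,"ry":0,"rz":-6.7},{"grip":0,"x":0,"y":0,"z":0,"rx":0,"ry":0,"rz":-6.7},{"grip":0,"x":0,"y":0,"z":0,"rx":0,"ry":0,"rz":-6.7},{"grip":0,"x":0,"y":0,"z":0,"rx":0,"ry":0,"rz":-6.7},{"grip":0,"x":0,"y":0,"z":0,"rx":0,"ry":0,"rz":-6.7}]' && python3 -m jog '[{"grip":0,"x":0,"y":0,"z":20,"rx":0,"ry":0,"rz":0},{"grip":0,"x":0,"y":0,"z":0,"rx":0,"ry":0,"rz":0}]'
python3 - <<'E'
from m import *
c=snap('wrist','wrist2.png'); s=get_state(); print(s['eef_pos'],s['tcp_rot'],s['qpos'],s['time'])
print(blobs(c,(0,170,90),(7,255,255)))
E
```

```text
time: 0.95
eef_pos: [0.4601, -0.0173, 0.4042]
tcp_rot: [0.993, 0.119, -0.0, -0.0]
contact_force: [0.6, 0.2, 0.3]
opening: 0.999
time: 1.62
eef_pos: [0.4618, -0.0174, 0.4046]
tcp_rot: [0.832, 0.554, -0.0, -0.0]
contact_force: [-0.4, -0.0, -0.3]
opening: 0.999
time: 1.78
eef_pos: [0.4611, -0.0172, 0.3817]
tcp_rot: [0.834, 0.552, -0.002, -0.002]
contact_force: [-0.9, -0.4, -1.0]
opening: 1.0
[ 0.46129485 -0.01729902  0.38281529] [ 0.83400044  0.551759   -0.00152661 -0.00171404] [-2.57841596e-01 -1.79727083e-01  2.10389813e+00  4.18138301e-06
  1.22201223e+00 -1.42679026e+00] 1.8333
[([324.0, 218.5], [303, 192, 42, 50, 1479]), ([6.3, 225.4], [0, 211, 21, 34, 347])]
```

View pics/wrist2.png

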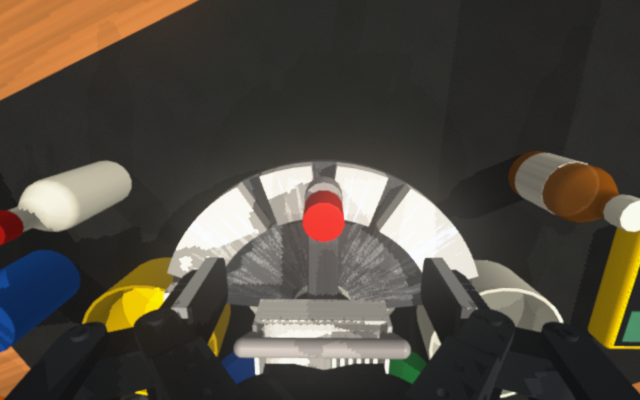

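The view shows the knob (top face about 324,216) midway between the fingers, the handle level at row 348 (columns 235–408), the plate slots either side: glue bottle left, solvent and meter right.

Run:
```python
from m import *
S=load('scene0.png');D=load('side0.png');W=load('wrist2.png');W1=load('wrist1.png')
print(tri((S,299.7,174.9),(D,348.9,213.7),(W,324,218.5)))
print(tri((W1,37,222.9),(W,324,218.5)))
print('top',onz(W,324,216,.152))
a,b=onz(W,238,348,.177),onz(W,406,348,.177);print(a,b,(a+b)/2,np.degrees(np.arctan2(*(b-a)[:2])),np.linalg.norm(a-b))
R=np.array(W['R']);print(np.round(R,3))
# predicted
k=np.array([.462,-.0175])
for yaw in (-23,-24.,-22):
    u=np.array([np.cos(np.radians(yaw)),np.sin(np.radians(yaw))])
    ax=k+.125*u; h=ax-.05*u; print(yaw,ax,h)
```

```text
(array([ 0.46248742, -0.0178268 ,  0.140119  ]), [np.float64(0.001443732605056715), np.float64(0.001873466801508018), np.float64(0.0024604501964305167)])
(array([ 0.46396733, -0.01696877,  0.14228717]), [np.float64(0.0011405678781907086), np.float64(0.001140567878190711)])
top [ 0.45924232 -0.01596402  0.152     ]
[ 0.51095658 -0.09668965  0.177     ] [0.55225236 0.00056193 0.177     ] [ 0.53160447 -0.04806386  0.177     ] 23.007454107395848 0.10565610019797622
[[ 0.391  0.92  -0.   ]
 [ 0.878 -0.373  0.299]
 [ 0.276 -0.117 -0.954]]
-23 [ 0.57706311 -0.06634139] [ 0.53103786 -0.04680483]
-24.0 [ 0.57619318 -0.06834208] [ 0.53051591 -0.04800525]
-22 [ 0.57789798 -0.06432582] [ 0.53153879 -0.04559549]
```

```bash
python3 -m jog '[{"grip":0,"x":0,"y":0,"z":28,"rx":0,"ry":0,"rz":0},{"grip":0,"x":0,"y":0,"z":28,"rx":0,"ry":0,"rz":0},{"grip":0,"x":0,"y":0,"z":20,"rx":0,"ry":0,"rz":0},{"grip":0,"x":0,"y":0,"z":10,"rx":0,"ry":0,"rz":0},{"grip":0,"x":0,"y":0,"z":0,"rx":0,"ry":0,"rz":0}]' && python3 -m jog '[{"grip":1,"x":0,"y":0,"z":0,"rx":0,"ry":0,"rz":0},{"grip":1,"x":0,"y":0,"z":0,"rx":0,"ry":0,"rz":0},{"grip":1,"x":0,"y":0,"z":0,"rx":0,"ry":0,"rz":0},{"grip":1,"x":0,"y":0,"z":0,"rx":0,"ry":0,"rz":0},{"grip":1,"x":0,"y":0,"z":0,"rx":0,"ry":0,"rz":0},{"grip":1,"x":0,"y":0,"z":0,"rx":0,"ry":0,"rz":0}]' 40
python3 - <<'E'
from m import *
c=snap('wrist','wrist3.png'); s=get_state(); print(s['eef_pos'],s['contact_force'],s['wrist_torque'],s['opening'],s['time'])
c=snap('side','side3.png');f=c['frame'][130:290,230:420]
cv2.imwrite('pics/side3z.png',cv2.resize(cv2.cvtColor(f,cv2.COLOR_RGB2BGR),None,fx=3.7,fy=3.5))
E
```

```text
time: 2.25
eef_pos: [0.4612, -0.0173, 0.2966]
tcp_rot: [0.834, 0.552, -0.002, -0.002]
contact_force: [0.6, -0.2, -1.2]
opening: 1.001
time: 2.75
eef_pos: [0.4624, -0.0176, 0.3001]
tcp_rot: [0.834, 0.552, 0.001, 0.001]
contact_force: [-0.8, -0.2, 4.9]
opening: 0.314
[ 0.46242344 -0.01760262  0.30004814] [-1.42918875 -0.05359158  6.07804639] [0.00430646 0.2294085  0.05254036] 0.31628062356631964 2.8
```

View pics/wrist3.png

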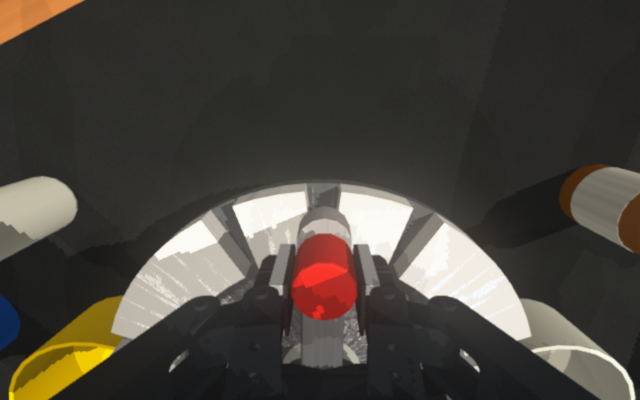

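View pics/side3z.png

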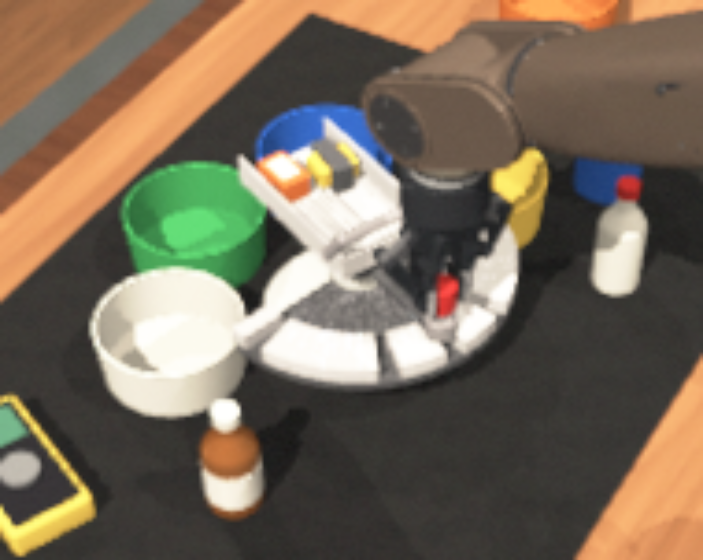

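```bash
python3 -m jog '[{"grip":1,"x":0,"y":0,"z":-5,"rx":0,"ry":0,"rz":0},{"grip":1,"x":0,"y":0,"z":-5,"rx":0,"ry":0,"rz":0},{"grip":1,"x":0,"y":0,"z":-5,"rx":0,"ry":0,"rz":0},{"grip":1,"x":0,"y":0,"z":-5,"rx":0,"ry":0,"rz":0},{"grip":1,"x":0,"y":0,"z":-4,"rx":0,"ry":0,"rz":0},{"grip":1,"x":0,"y":0,"z":0,"rx":0,"ry":0,"rz":0}]'
python3 - <<'E'
from m import *
c=snap('wrist','wrist4.png'); s=get_state(); print(s['eef_pos'],s['contact_force'],s['wrist_torque'],s['opening'],s['time'])
c=snap('side','side4.png');f=c['frame'][130:290,230:420]
print(blobs(c,(0,170,90),(7,255,255)),blobs(load('side3.png'),(0,170,90),(7,255,255)))
cv2.imwrite('pics/side4z.png',cv2.resize(cv2.cvtColor(f,cv2.COLOR_RGB2BGR),None,fx=3.7,fy=3.5))
E
```

```text
time: 3.35
eef_pos: [0.4621, -0.0176, 0.3224]
tcp_rot: [0.834, 0.552, 0.001, 0.001]
contact_force: [5.7, -1.9, -8.6]
opening: 0.315
[ 0.46205347 -0.01759746  0.3220626 ] [ 6.58695485 -1.35042868 -7.79958209] [-0.2493848  -0.97880206  0.01882732] 0.3102460591429611 3.4
[([431.4, 93.5], [417, 83, 31, 23, 420]), ([350.8, 208.7], [349, 204, 5, 11, 49])] [([431.4, 93.5], [417, 83, 31, 23, 420]), ([350.4, 213.6], [348, 209, 6, 11, 50])]
```

View pics/wrist4.png

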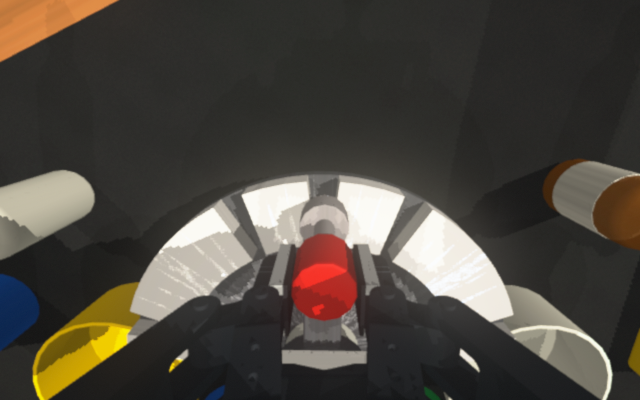

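View pics/side4z.png

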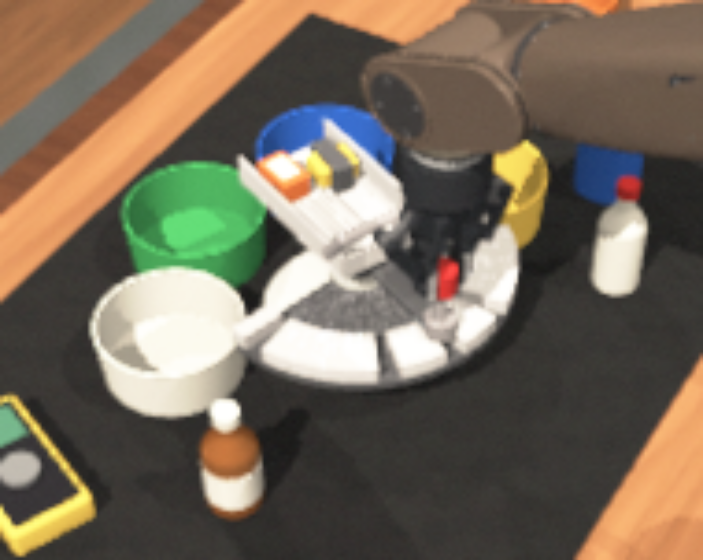

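```bash
python3 -m jog '[{"grip":1,"x":5.45,"y":0.12,"z":0,"rx":0,"ry":0,"rz":2.5},{"grip":1,"x":5.45,"y":0.12,"z":0,"rx":0,"ry":0,"rz":2.5},{"grip":1,"x":5.45,"y":0.12,"z":0,"rx":0,"ry":0,"rz":2.5},{"grip":1,"x":0,"y":0,"z":0,"rx":0,"ry":0,"rz":0}]'
python3 - <<'E'
from m import *
s=get_state(); print(s['eef_pos'],s['contact_force'],s['wrist_torque'],s['opening'],s['time'])
c=snap('side','side5.png');f=c['frame'][130:290,230:420]
print(onz(c,292,276,0))
cv2.imwrite('pics/side5z.png',cv2.resize(cv2.cvtColor(f,cv2.COLOR_RGB2BGR),None,fx=3.7,fy=3.5))
E
```

```text
time: 3.78
eef_pos: [0.4697, -0.0028, 0.3218]
tcp_rot: [0.868, 0.496, 0.001, 0.001]
contact_force: [6.4, -3.5, -8.6]
opening: 0.314
[ 0.46973967 -0.00277621  0.32179611] [ 6.44597314 -3.53542419 -8.58330328] [-0.48952948 -1.06657287  0.04220672] 0.31439327980383003 3.7833
[0.54678751 0.1983833  0.        ]
```

View pics/side5z.png

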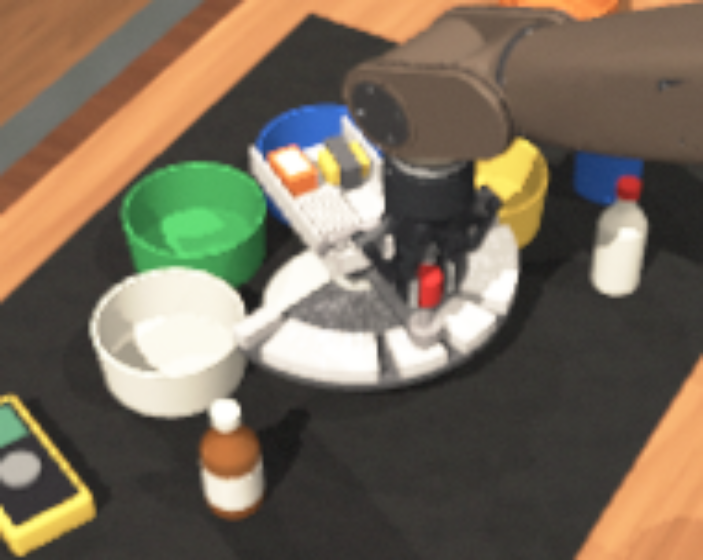

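The knob moved out of the park slot and the tray mouth is swinging toward the blue tub. Continue.

```bash
python3 -m jog '[{"grip":1,"x":5.45,"y":0.12,"z":0,"rx":0,"ry":0,"rz":2.5},{"grip":1,"x":5.45,"y":0.12,"z":0,"rx":0,"ry":0,"rz":2.5},{"grip":1,"x":5.45,"y":0.12,"z":0,"rx":0,"ry":0,"rz":2.5},{"grip":1,"x":5.45,"y":0.12,"z":0,"rx":0,"ry":0,"rz":2.5},{"grip":1,"x":5.45,"y":0.12,"z":0,"rx":0,"ry":0,"rz":2.5},{"grip":1,"x":5.45,"y":0.12,"z":0,"rx":0,"ry":0,"rz":2.5},{"grip":1,"x":5.45,"y":0.12,"z":0,"rx":0,"ry":0,"rz":2.5},{"grip":1,"x":0,"y":0,"z":0,"rx":0,"ry":0,"rz":0}]'
python3 - <<'E'
from m import *
s=get_state(); print(s['eef_pos'],s['contact_force'],s['wrist_torque'],s['opening'],s['time'])
c=snap('wrist','wrist6.png')
d=np.array(s['eef_pos'])[:2]-[.577,-.066]; print(np.linalg.norm(d),np.degrees(np.arctan2(d[1],d[0]))-180)
E
```

```text
time: 4.5
eef_pos: [0.494, 0.0263, 0.3218]
tcp_rot: [0.934, 0.358, 0.001, 0.002]
contact_force: [6.6, -5.2, -7.3]
opening: 0.318
[0.49404372 0.02625166 0.32177453] [ 6.62061838 -5.20625234 -7.26774882] [-0.72040164 -1.07600091  0.13876897] 0.3180928766691475 4.5
0.12406494956502942 -48.03688944165819
```

View pics/wrist6.png

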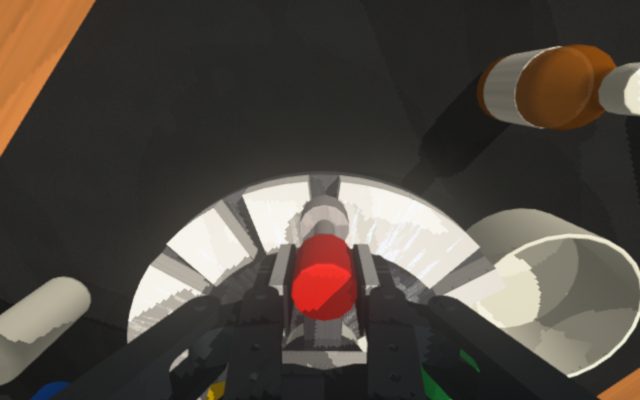

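The target slot is directly behind the plunger (about 324,185), so lower it.

```bash
python3 -m jog '[{"grip":1,"x":0,"y":0,"z":4,"rx":0,"ry":0,"rz":0},{"grip":1,"x":0,"y":0,"z":4,"rx":0,"ry":0,"rz":0},{"grip":1,"x":0,"y":0,"z":4,"rx":0,"ry":0,"rz":0},{"grip":1,"x":0,"y":0,"z":4,"rx":0,"ry":0,"rz":0},{"grip":1,"x":0,"y":0,"z":4,"rx":0,"ry":0,"rz":0},{"grip":1,"x":0,"y":0,"z":2,"rx":0,"ry":0,"rz":0},{"grip":1,"x":0,"y":0,"z":0,"rx":0,"ry":0,"rz":0}]'
python3 - <<'E'
from m import *
s=get_state(); print(s['eef_pos'],s['contact_force'],s['wrist_torque'],s['opening'],s['time'])
c=snap('wrist','wrist7.png')
E
```

```text
time: 5.13
eef_pos: [0.4939, 0.0259, 0.3004]
tcp_rot: [0.933, 0.359, 0.001, 0.002]
contact_force: [5.3, -3.4, -4.9]
opening: 0.314
[0.49386687 0.02594455 0.30043065] [ 5.34112345 -3.41468902 -4.89182057] [-0.54000043 -0.78812231  0.21111342] 0.31390972705159925 5.1333
```

View pics/wrist7.png

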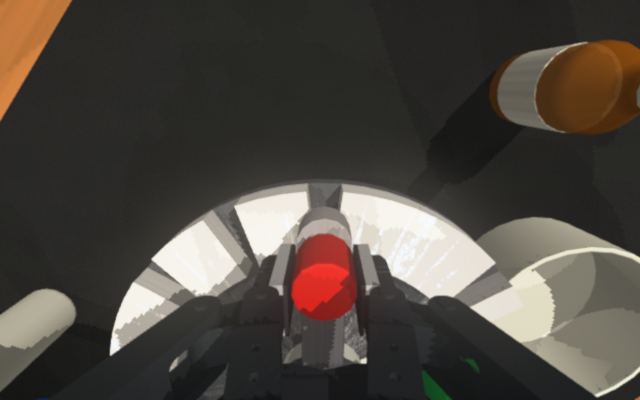

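The plunger is back down at its home height with its slot ahead (324,190). Release and rise, then check.

```bash
python3 -m jog '[{"grip":0,"x":0,"y":0,"z":0,"rx":0,"ry":0,"rz":0},{"grip":0,"x":0,"y":0,"z":0,"rx":0,"ry":0,"rz":0},{"grip":0,"x":0,"y":0,"z":0,"rx":0,"ry":0,"rz":0},{"grip":0,"x":0,"y":0,"z":0,"rx":0,"ry":0,"rz":0},{"grip":0,"x":0,"y":0,"z":-20,"rx":0,"ry":0,"rz":0},{"grip":0,"x":0,"y":0,"z":-30,"rx":0,"ry":0,"rz":0},{"grip":0,"x":0,"y":0,"z":-35,"rx":0,"ry":0,"rz":0},{"grip":0,"x":0,"y":0,"z":0,"rx":0,"ry":0,"rz":0}]'
python3 - <<'E'
from m import *
s=get_state(); print(s['eef_pos'],s['tcp_rot'],s['contact_force'],s['opening'],s['qpos'],s['time'])
W=snap('wrist','wrist8.png');D=snap('side','side8.png');S=snap('scene','scene8.png')
f=D['frame'][130:290,230:420]
cv2.imwrite('pics/side8z.png',cv2.resize(cv2.cvtColor(f,cv2.COLOR_RGB2BGR),None,fx=3.7,fy=3.5))
f=S['frame'][130:300,220:420]
cv2.imwrite('pics/scene8z.png',cv2.resize(cv2.cvtColor(f,cv2.COLOR_RGB2BGR),None,fx=3.7,fy=3.5))
for c in (W,D,S): print(blobs(c,(0,120,110),(8,255,255)))
E
```

```text
time: 5.85
eef_pos: [0.495, 0.0265, 0.3936]
tcp_rot: [0.934, 0.358, 0.006, 0.003]
contact_force: [0.4, 0.6, 0.9]
opening: 1.004
[0.49496917 0.02652874 0.39361297] [0.9335124  0.35848661 0.00567518 0.00312196] [0.36336984 0.55397679 0.92812618] 1.0037545192225177 [-1.51476865e-01 -1.09060001e-01  2.02139447e+00  2.10030793e-04
  1.21630516e+00 -8.84857107e-01] 5.85
[([319.1, 203.5], [299, 179, 41, 49, 1579]), ([7.3, 342.9], [0, 332, 18, 21, 308])]
[([431.4, 93.3], [416, 83, 32, 23, 458]), ([333.6, 218.4], [329, 213, 10, 12, 97])]
[([74.2, 108.8], [64, 101, 21, 17, 194]), ([206.5, 141.3], [190, 128, 34, 30, 485]), ([315.7, 171.2], [311, 166, 10, 12, 102]), ([236.3, 206.8], [232, 203, 9, 8, 62])]
```

View pics/wrist8.png

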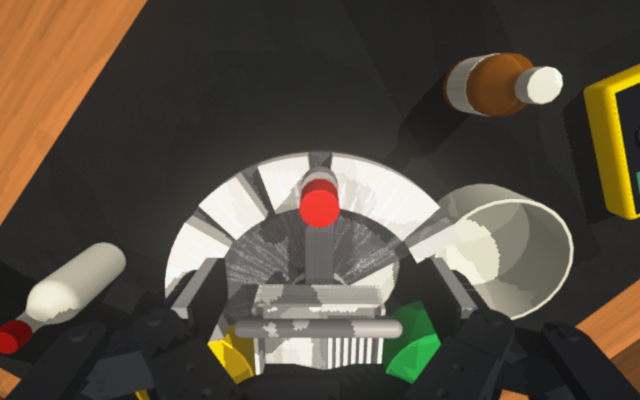

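View pics/side8z.png

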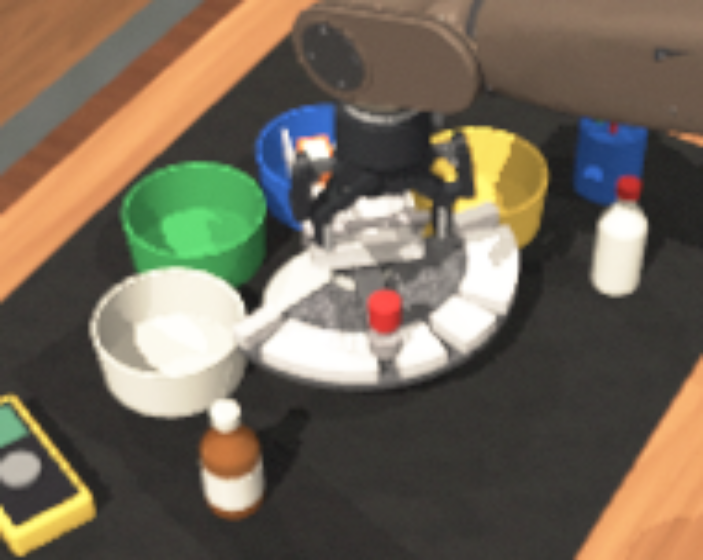

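View pics/scene8z.png

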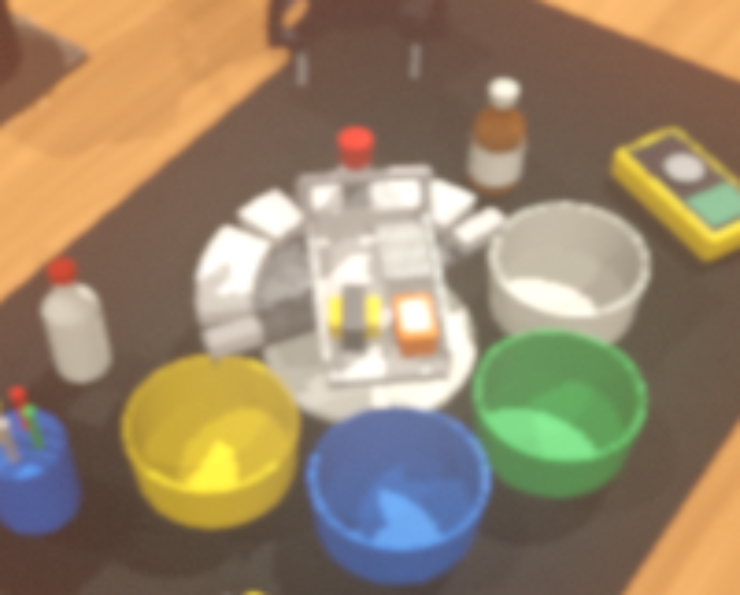

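The tray mouth now faces the blue tub; the knob is at (320,205) in the wrist view. Next: knob height and handle position.

Run:
```python
from m import *
W,D,S=load('wrist8.png'),load('side8.png'),load('scene8.png')
k,r=tri((S,315.7,171.2),(D,333.6,218.4));print('knob now',k,r)
k0,r=tri((S,299.7,174.9),(D,348.9,213.7));print('knob before',k0,r)
a,b=onz(W,236,328,.177),onz(W,402,328,.177);m=(a+b)/2;print('handle',a,b,m,np.degrees(np.arctan2(*(b-a)[:2])))
z=lambda c,x,y:(220+x/3.7,130+y/3.5) if c=='s' else (230+x/3.7,130+y/3.5)
for p,q in [((300,180),(424,234)),((432,170),(324,264))]: print(tri((S,*z('s',*p)),(D,*z('d',*q))))
yaw=np.radians(-48);u=np.array([np.cos(yaw),np.sin(yaw)]);ax=np.array([.577,-.0663])
print('exp handle',ax-.05*u,'knob',ax-.125*u,'hinge',ax+.125*u,'aim',ax+.185*u)
```

```text
knob now [0.49303978 0.02629309 0.13999917] [np.float64(4.9926850770085345e-05), np.float64(4.992685077001163e-05)]
knob before [ 0.46091224 -0.01699323  0.13912659] [np.float64(0.0006279418808758446), np.float64(0.0006279418808758917)]
handle [ 0.50394554 -0.06621824  0.177     ] [0.58605234 0.00666331 0.177     ] [ 0.54499894 -0.02977746  0.177     ] 48.406354956928205
(array([ 0.49767523, -0.05600143,  0.16326213]), [np.float64(0.001823308365831458), np.float64(0.0018233083658316354)])
(array([0.56716712, 0.02024987, 0.15495615]), [np.float64(0.009532045743100463), np.float64(0.009532045743100433)])
exp handle [ 0.54354347 -0.02914276] knob [0.49335867 0.0265931 ] hinge [ 0.66064133 -0.1591931 ] aim [ 0.70078916 -0.20378179]
```

```bash
python3 -m jog '[{"grip":0.4,"x":-1,"y":25,"z":0,"rx":0,"ry":0,"rz":6},{"grip":0.4,"x":0,"y":0,"z":0,"rx":0,"ry":0,"rz":6},{"grip":0.4,"x":0,"y":0,"z":0,"rx":0,"ry":0,"rz":6},{"grip":0.4,"x":0,"y":0,"z":0,"rx":0,"ry":0,"rz":6},{"grip":0.4,"x":0,"y":0,"z":0,"rx":0,"ry":0,"rz":6},{"grip":0.4,"x":0,"y":0,"z":0,"rx":0,"ry":0,"rz":6},{"grip":0.4,"x":0,"y":0,"z":0,"rx":0,"ry":0,"rz":6},{"grip":0.4,"x":0,"y":0,"z":0,"rx":0,"ry":0,"rz":6}]' && python3 -m jog '[{"grip":0.4,"x":0,"y":0,"z":0,"rx":0,"ry":0,"rz":6},{"grip":0.4,"x":0,"y":0,"z":0,"rx":0,"ry":0,"rz":6},{"grip":0.4,"x":0,"y":0,"z":0,"rx":0,"ry":0,"rz":6},{"grip":0.4,"x":0,"y":0,"z":0,"rx":0,"ry":0,"rz":6},{"grip":0.4,"x":0,"y":0,"z":0,"rx":0,"ry":0,"rz":6},{"grip":0.4,"x":0,"y":0,"z":0,"rx":0,"ry":0,"rz":6},{"grip":0.4,"x":0,"y":0,"z":0,"rx":0,"ry":0,"rz":6}]' && python3 -m jog '[{"grip":0.4,"x":25,"y":0,"z":0,"rx":0,"ry":0,"rz":0},{"grip":0.4,"x":24,"y":0,"z":0,"rx":0,"ry":0,"rz":0},{"grip":0.4,"x":0,"y":0,"z":0,"rx":0,"ry":0,"rz":0},{"grip":0.4,"x":0,"y":0,"z":0,"rx":0,"ry":0,"rz":0}]'
python3 - <<'E'
from m import *
s=get_state(); print(s['eef_pos'],s['tcp_rot'],s['opening'],s['qpos'],s['time'])
W=snap('wrist','wrist9.png')
from scipy.spatial.transform import Rotation as R
M=R.from_quat(s['tcp_rot']).as_matrix(); print(np.round(M,3))
d=np.array([.544,-.0295,.331])-s['eef_pos'];print(1000*M.T@d,np.degrees(np.arctan2(M[1,0],M[0,0])))
E
```

```text
time: 6.67
eef_pos: [0.5088, 0.0074, 0.3833]
tcp_rot: [0.998, -0.055, -0.002, -0.0]
contact_force: [0.6, -0.5, 0.4]
opening: 0.6
time: 7.25
eef_pos: [0.5088, 0.0075, 0.3834]
tcp_rot: [0.912, -0.409, -0.002, 0.001]
contact_force: [-1.0, 0.4, -0.9]
opening: 0.603
time: 7.58
eef_pos: [0.5421, -0.0296, 0.3836]
tcp_rot: [0.913, -0.407, -0.002, 0.0]
contact_force: [0.7, 0.4, 0.1]
opening: 0.6
[ 0.54212546 -0.02964347  0.38356819] [ 9.13257845e-01 -4.07376287e-01 -2.14248902e-03  2.81994944e-04] 0.6002850614643711 [-2.41583044e-01  1.45591939e-02  1.92159578e+00  2.17645671e-04
  1.20975482e+00  5.97500330e-01] 7.5833
[[ 0.668 -0.744 -0.004]
 [-0.744 -0.668  0.001]
 [-0.004  0.002 -1.   ]]
[ 1.33922111 -1.60949388 52.56010718] -48.080604852464404
```

View pics/wrist9.png

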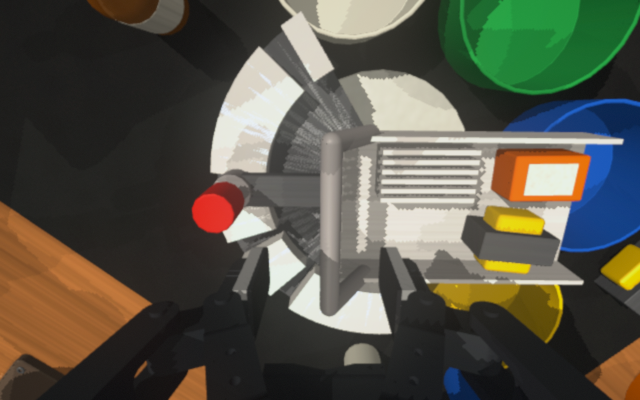

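The handle runs vertically at column ~330, rows 135–313, between the fingers; heat sink, relay and transformer lie in the tray.

Run:
```python
from m import *
A,B=load('wrist8.png'),load('wrist9.png')
p,_=tri((A,400,328),(B,331,138));q,r=tri((A,237,328),(B,329.5,310));print(p,q,(p+q)/2,_,r)
p,q=onz(B,331,138,.177),onz(B,329.5,310,.177);print(p,q,(p+q)/2)
```

```text
[0.58477545 0.00489973 0.17707254] [ 0.50513077 -0.06706813  0.17498608] [ 0.54495311 -0.0310842   0.17602931] [np.float64(0.0009255126311602942), np.float64(0.0009255126311603031)] [np.float64(0.0002934931335442677), np.float64(0.00029349313354429604)]
[0.58443631 0.00401935 0.177     ] [ 0.50639308 -0.06573271  0.177     ] [ 0.54541469 -0.03085668  0.177     ]
```

```bash
python3 -m jog '[{"grip":0.4,"x":2.5,"y":-1.5,"z":12,"rx":0,"ry":0,"rz":0},{"grip":0.4,"x":0,"y":0,"z":20,"rx":0,"ry":0,"rz":0},{"grip":0.4,"x":0,"y":0,"z":15,"rx":0,"ry":0,"rz":0},{"grip":0.4,"x":0,"y":0,"z":5,"rx":0,"ry":0,"rz":0},{"grip":0.4,"x":0,"y":0,"z":0,"rx":0,"ry":0,"rz":0}]' && python3 -m jog '[{"grip":1,"x":0,"y":0,"z":0,"rx":0,"ry":0,"rz":0},{"grip":1,"x":0,"y":0,"z":0,"rx":0,"ry":0,"rz":0},{"grip":1,"x":0,"y":0,"z":0,"rx":0,"ry":0,"rz":0},{"grip":1,"x":0,"y":0,"z":0,"rx":0,"ry":0,"rz":0},{"grip":1,"x":0,"y":0,"z":0,"rx":0,"ry":0,"rz":0}]' 35
python3 - <<'E'
from m import *
s=get_state(); print(s['eef_pos'],s['contact_force'],s['wrist_torque'],s['opening'],s['time'])
W=snap('wrist','wrist10.png')
# plan: increments per row, tilt steps
r=np.hypot(175,59);a0=np.arctan2(59,175)
th=np.arange(0,1.01,.05);P=np.c_[-r*np.cos(a0+th),r*np.sin(a0+th)]
print(np.round(np.diff(P,axis=0),1).tolist()); print(P[-1]-P[0])
E
```

```text
time: 8.05
eef_pos: [0.5439, -0.0292, 0.3308]
tcp_rot: [0.914, -0.406, -0.003, 0.0]
contact_force: [0.3, -0.7, 0.3]
opening: 0.601
time: 8.47
eef_pos: [0.5454, -0.0301, 0.3351]
tcp_rot: [0.913, -0.407, 0.001, -0.0]
contact_force: [-0.1, 0.3, 1.8]
opening: 0.125
[ 0.54536426 -0.03007673  0.3350734 ] [-0.08701217  0.26876584  1.83885609] [-0.08498781 -0.02930885 -0.12650489] 0.12491846423732418 8.4667
[[3.2, 8.7], [3.6, 8.5], [4.0, 8.3], [4.4, 8.1], [4.8, 7.9], [5.2, 7.6], [5.6, 7.3], [5.9, 7.1], [6.3, 6.8], [6.6, 6.4], [6.9, 6.1], [7.2, 5.7], [7.5, 5.4], [7.8, 5.0], [8.0, 4.6], [8.2, 4.2], [8.4, 3.8], [8.6, 3.3], [8.8, 2.9], [8.9, 2.5]]
[130.09388458 120.13525839]
```

View pics/wrist10.png

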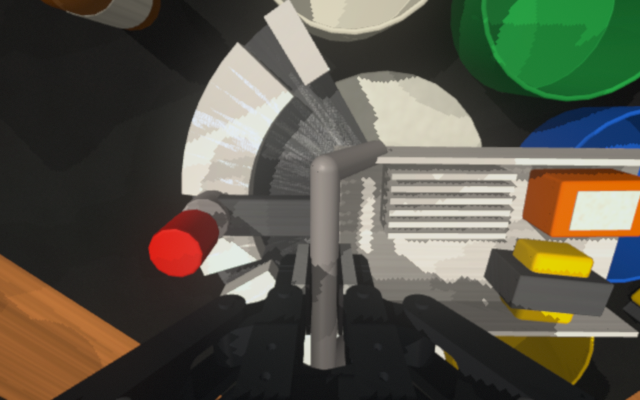

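The fingers hold the handle at (325,340), parts still in place. Start the arc slowly.

```bash
python3 -m jog '[{"grip":1,"x":3.2,"y":0,"z":-8.7,"rx":0,"ry":0,"rz":0},{"grip":1,"x":3.6,"y":0,"z":-8.5,"rx":0,"ry":0,"rz":0},{"grip":1,"x":4,"y":0,"z":-8.3,"rx":0,"ry":0,"rz":0},{"grip":1,"x":4.4,"y":0,"z":-8.1,"rx":0,"ry":0,"rz":0},{"grip":1,"x":0,"y":0,"z":0,"rx":0,"ry":0,"rz":0}]'
python3 - <<'E'
from m import *
s=get_state(); print(s['eef_pos'],s['contact_force'],s['wrist_torque'],s['opening'],s['time'])
W=snap('wrist','wrist11.png')
E
```

```text
time: 8.93
eef_pos: [0.5555, -0.0418, 0.3694]
tcp_rot: [0.913, -0.407, -0.0, 0.0]
contact_force: [-2.2, 1.8, -0.7]
opening: 0.125
[ 0.55551457 -0.04175084  0.36941262] [-2.20804027  1.82323324 -0.68545122] [ 0.38199095  0.50864792 -0.00367946] 0.12475930575790303 8.9333
```

View pics/wrist11.png

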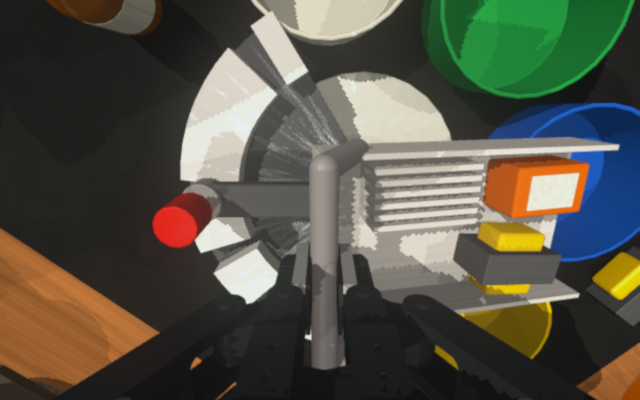

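```bash
python3 -m jog '[{"grip":1,"x":4.8,"y":0,"z":-7.9,"rx":0,"ry":0,"rz":0},{"grip":1,"x":5.2,"y":0,"z":-7.6,"rx":0,"ry":0,"rz":0},{"grip":1,"x":5.6,"y":0,"z":-7.3,"rx":0,"ry":0,"rz":0},{"grip":1,"x":5.9,"y":0,"z":-7.1,"rx":0,"ry":0,"rz":0},{"grip":1,"x":6.3,"y":0,"z":-6.8,"rx":0,"ry":0,"rz":0},{"grip":1,"x":3.3,"y":0,"z":-3.2,"rx":0,"ry":0,"rz":0},{"grip":1,"x":3.3,"y":0,"z":-3.2,"rx":0,"ry":0,"rz":0},{"grip":1,"x":0,"y":0,"z":0,"rx":0,"ry":0,"rz":0}]'
python3 - <<'E'
from m import *
s=get_state(); print(s['eef_pos'],s['contact_force'],s['wrist_torque'],s['opening'],s['time'])
W=snap('wrist','wrist12.png')
E
```

```text
time: 9.65
eef_pos: [0.5782, -0.0669, 0.4133]
tcp_rot: [0.914, -0.407, -0.001, -0.0]
contact_force: [-7.0, 4.9, 5.0]
opening: 0.126
[ 0.57822351 -0.0669004   0.41331275] [-6.95303587  4.91566025  5.00286756] [0.86513993 1.20493268 0.05261872] 0.12559596162722375 9.65
```

View pics/wrist12.png

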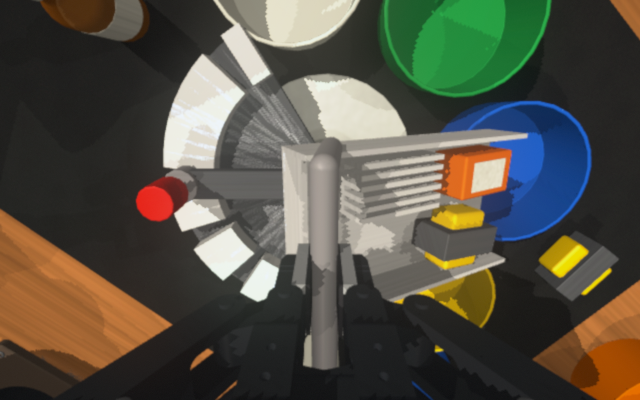

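Tilt is about 0.5; the parts are now just at the mouth. Continue in small steps.

```bash
python3 -m jog '[{"grip":1,"x":3.2,"y":0,"z":-3.2,"rx":0,"ry":0,"rz":0},{"grip":1,"x":3.2,"y":0,"z":-3.2,"rx":0,"ry":0,"rz":0},{"grip":1,"x":3.4,"y":0,"z":-3.0,"rx":0,"ry":0,"rz":0},{"grip":1,"x":3.4,"y":0,"z":-3.0,"rx":0,"ry":0,"rz":0},{"grip":1,"x":3.5,"y":0,"z":-2.8,"rx":0,"ry":0,"rz":0},{"grip":1,"x":3.6,"y":0,"z":-2.8,"rx":0,"ry":0,"rz":0},{"grip":1,"x":3.7,"y":0,"z":-2.6,"rx":0,"ry":0,"rz":0},{"grip":1,"x":3.8,"y":0,"z":-2.6,"rx":0,"ry":0,"rz":0}]'
python3 - <<'E'
from m import *
s=get_state(); print(s['eef_pos'],s['contact_force'],s['wrist_torque'],s['opening'],s['time'])
W=snap('wrist','wrist13.png')
E
```

```text
time: 10.37
eef_pos: [0.5968, -0.0876, 0.4362]
tcp_rot: [0.914, -0.407, -0.0, 0.0]
contact_force: [-5.2, 2.9, 5.8]
opening: 0.123
[ 0.59679658 -0.08761623  0.43616598] [-5.22933512  2.91916514  5.81105249] [0.63949253 0.96239477 0.05203873] 0.12292386828139445 10.3667
```

View pics/wrist13.png

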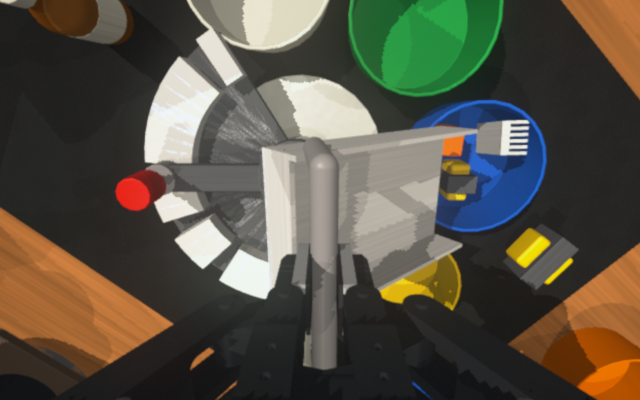

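All three parts have left the tray into the blue tub; the heat sink at (503,138) is still tipping. Wait and look.

```bash
python3 -m jog '[{"grip":1,"x":0,"y":0,"z":0,"rx":0,"ry":0,"rz":0},{"grip":1,"x":0,"y":0,"z":0,"rx":0,"ry":0,"rz":0},{"grip":1,"x":0,"y":0,"z":0,"rx":0,"ry":0,"rz":0},{"grip":1,"x":0,"y":0,"z":0,"rx":0,"ry":0,"rz":0},{"grip":1,"x":0,"y":0,"z":0,"rx":0,"ry":0,"rz":0},{"grip":1,"x":0,"y":0,"z":0,"rx":0,"ry":0,"rz":0}]'
python3 - <<'E'
from m import *
W=snap('wrist','wrist14.png')
S=snap('scene','scene14.png');f=S['frame'][130:300,220:420]
cv2.imwrite('pics/scene14z.png',cv2.resize(cv2.cvtColor(f,cv2.COLOR_RGB2BGR),None,fx=3.7,fy=3.5))
E
```

```text
time: 10.92
eef_pos: [0.5967, -0.0875, 0.4362]
tcp_rot: [0.914, -0.407, 0.0, 0.0]
contact_force: [-5.2, 2.5, 5.4]
opening: 0.121
```

View pics/wrist14.png

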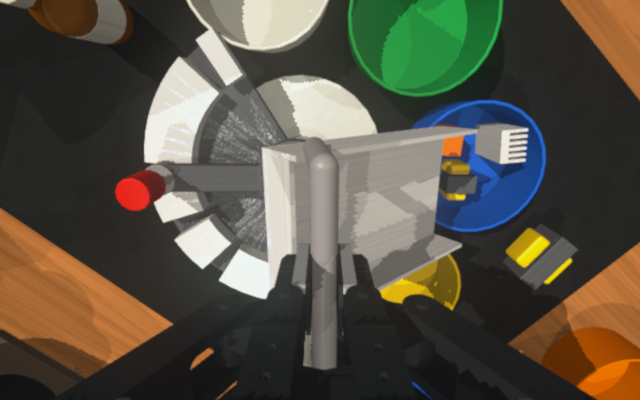

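View pics/scene14z.png

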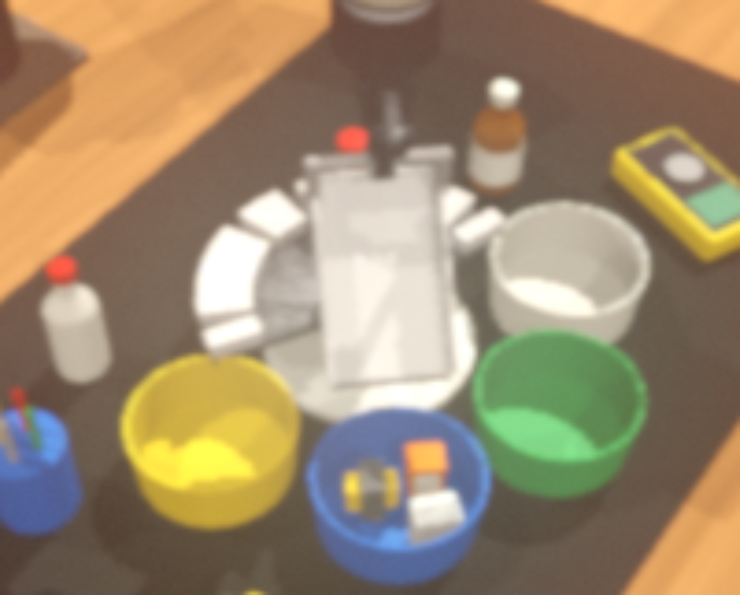

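All three parts lie inside the blue tub (scene crop: 372,488; 427,465; 435,515), the tray is empty. Lower along the same arc.

```bash
python3 -m jog '[{"grip":1,"x":-3.8,"y":0,"z":2.6,"rx":0,"ry":0,"rz":0},{"grip":1,"x":-7.3,"y":0,"z":5.4,"rx":0,"ry":0,"rz":0},{"grip":1,"x":-6.9,"y":0,"z":5.8,"rx":0,"ry":0,"rz":0},{"grip":1,"x":-6.6,"y":0,"z":6.2,"rx":0,"ry":0,"rz":0},{"grip":1,"x":-6.5,"y":0,"z":6.4,"rx":0,"ry":0,"rz":0},{"grip":1,"x":-6.6,"y":0,"z":6.4,"rx":0,"ry":0,"rz":0},{"grip":1,"x":-6.3,"y":0,"z":6.8,"rx":0,"ry":0,"rz":0},{"grip":1,"x":-5.9,"y":0,"z":7.1,"rx":0,"ry":0,"rz":0}]' && python3 -m jog '[{"grip":1,"x":-5.6,"y":0,"z":7.3,"rx":0,"ry":0,"rz":0},{"grip":1,"x":-5.2,"y":0,"z":7.6,"rx":0,"ry":0,"rz":0},{"grip":1,"x":-4.8,"y":0,"z":7.9,"rx":0,"ry":0,"rz":0},{"grip":1,"x":-4.4,"y":0,"z":8.1,"rx":0,"ry":0,"rz":0},{"grip":1,"x":-4,"y":0,"z":8.3,"rx":0,"ry":0,"rz":0},{"grip":1,"x":-2.7,"y":0,"z":6,"rx":0,"ry":0,"rz":0},{"grip":1,"x":0,"y":0,"z":0,"rx":0,"ry":0,"rz":0}]'
python3 - <<'E'
from m import *
s=get_state(); print(s['eef_pos'],s['contact_force'],s['wrist_torque'],s['opening'],s['time'])
W=snap('wrist','wrist15.png')
E
```

```text
time: 11.68
eef_pos: [0.5633, -0.0504, 0.3888]
tcp_rot: [0.914, -0.406, 0.001, 0.001]
contact_force: [-3.0, 0.6, 1.7]
opening: 0.118
time: 12.27
eef_pos: [0.5455, -0.0308, 0.3397]
tcp_rot: [0.914, -0.407, 0.001, 0.0]
contact_force: [3.2, -4.6, -2.9]
opening: 0.127
[ 0.54553763 -0.03084095  0.33969705] [ 3.22539103 -4.61787288 -2.91382135] [-0.82534239 -0.59858351  0.02766633] 0.12673298043223336 12.2667
```

View pics/wrist15.png

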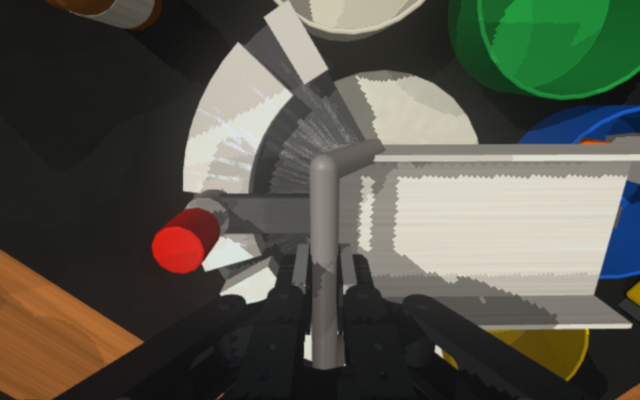

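```bash
python3 -m jog '[{"grip":1,"x":-0.5,"y":0,"z":2.5,"rx":0,"ry":0,"rz":0},{"grip":1,"x":0,"y":0,"z":2,"rx":0,"ry":0,"rz":0},{"grip":1,"x":0,"y":0,"z":2,"rx":0,"ry":0,"rz":0},{"grip":1,"x":0,"y":0,"z":1.5,"rx":0,"ry":0,"rz":0},{"grip":1,"x":0,"y":0,"z":0,"rx":0,"ry":0,"rz":0},{"grip":1,"x":0,"y":0,"z":0,"rx":0,"ry":0,"rz":0}]'
```

```text
time: 12.82
eef_pos: [0.5457, -0.0301, 0.3371]
tcp_rot: [0.913, -0.407, 0.001, -0.0]
contact_force: [-4.7, -0.6, 12.4]
opening: 0.122
```

```bash
python3 -m jog '[{"grip":0.4,"x":0,"y":0,"z":0,"rx":0,"ry":0,"rz":0},{"grip":0.4,"x":0,"y":0,"z":0,"rx":0,"ry":0,"rz":0},{"grip":0.4,"x":0,"y":0,"z":0,"rx":0,"ry":0,"rz":0},{"grip":0.4,"x":0,"y":0,"z":-8,"rx":0,"ry":0,"rz":0},{"grip":0.4,"x":0,"y":0,"z":-15,"rx":0,"ry":0,"rz":0},{"grip":0.4,"x":0,"y":0,"z":-30,"rx":0,"ry":0,"rz":0},{"grip":0.4,"x":0,"y":0,"z":-30,"rx":0,"ry":0,"rz":0},{"grip":0.4,"x":0,"y":0,"z":0,"rx":0,"ry":0,"rz":0}]'
python3 - <<'E'
from m import *
s=get_state(); print(s['eef_pos'],s['contact_force'],s['opening'],s['time'])
W=snap('wrist','wrist16.png');D=snap('side','side16.png');S=snap('scene','scene16.png')
f=D['frame'][130:290,230:420]
cv2.imwrite('pics/side16z.png',cv2.resize(cv2.cvtColor(f,cv2.COLOR_RGB2BGR),None,fx=3.7,fy=3.5))
f=S['frame'][130:300,220:420]
cv2.imwrite('pics/scene16z.png',cv2.resize(cv2.cvtColor(f,cv2.COLOR_RGB2BGR),None,fx=3.7,fy=3.5))
for c in (D,S,W): print(blobs(c,(0,120,110),(8,255,255)))
E
```

```text
time: 13.48
eef_pos: [0.5464, -0.0302, 0.4242]
tcp_rot: [0.914, -0.407, 0.006, -0.001]
contact_force: [1.4, -0.7, 1.3]
opening: 0.597
[ 0.54639662 -0.03024762  0.42419315] [ 1.42008613 -0.70651082  1.32846529] 0.5971663760577824 13.4833
[([430.9, 92.1], [416, 83, 32, 18, 398]), ([399.7, 183.3], [397, 180, 7, 7, 40]), ([333.4, 218.4], [329, 213, 9, 12, 93])]
[([74.1, 108.8], [64, 101, 21, 17, 192]), ([206.5, 142.8], [191, 128, 33, 29, 445]), ([314.8, 171.4], [311, 166, 9, 11, 75]), ([236.3, 206.6], [232, 202, 9, 9, 65])]
[([221.3, 197.8], [203, 176, 37, 42, 1116])]
```

View pics/wrist16.png

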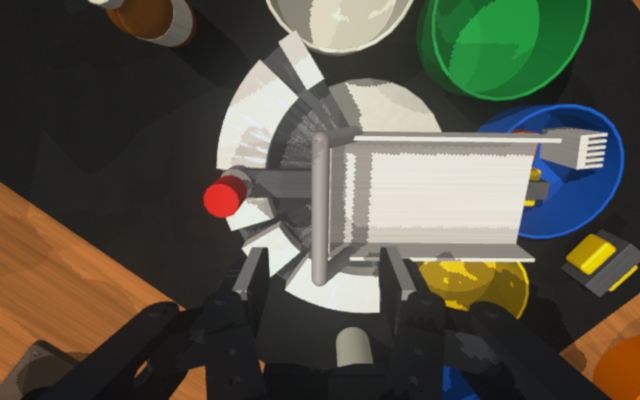

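View pics/side16z.png

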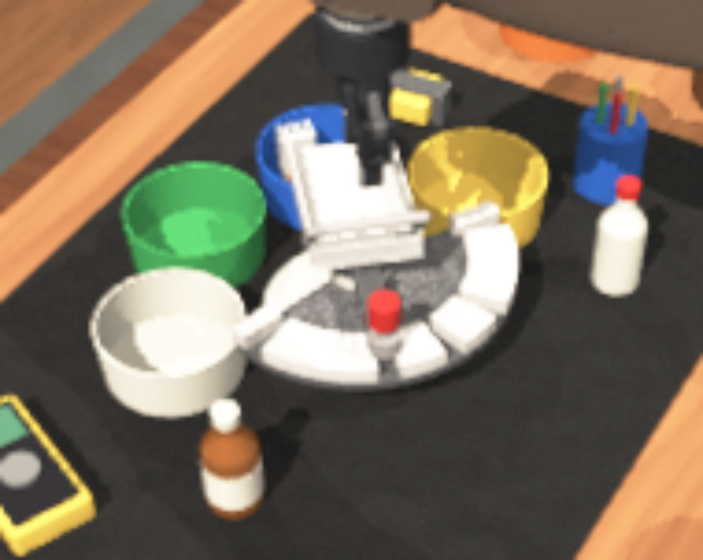

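View pics/scene16z.png

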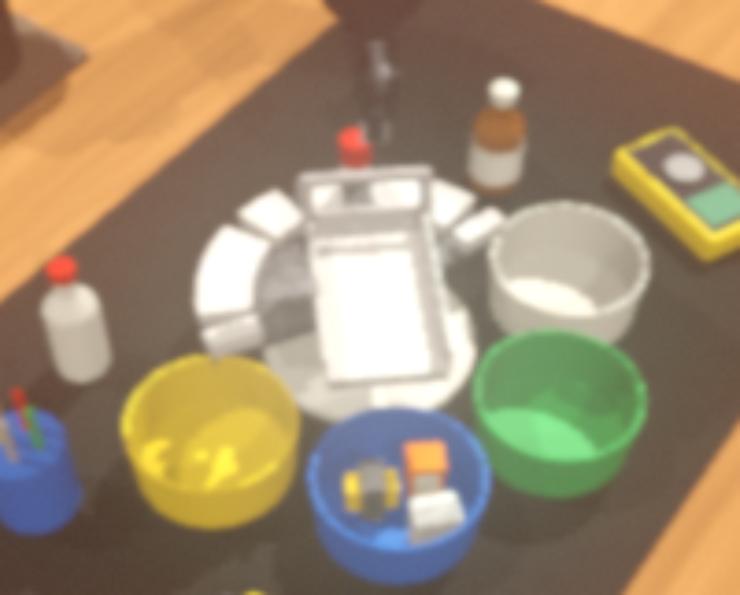

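Run:
```python
from m import *
a,b=load('scene8.png'),load('scene16.png')
D,S=load('side16.png'),b
print('knob',tri((S,314.8,171.4),(D,333.4,218.4)))
A,B=load('wrist9.png'),load('wrist16.png')
print('handle',onz(B,320,138,.177),onz(B,319,278,.177))
for n in('scene','side'):
  x,y=[cv2.cvtColor(load(n+q+'.png')['frame'],cv2.COLOR_RGB2GRAY) for q in('8','16')]
  d=cv2.absdiff(x,y)>45; k,l,s,c=cv2.connectedComponentsWithStats(d.astype('uint8')); print(n,[(c[i].round(),s[i][4]) for i in range(1,k) if s[i][4]>25])
sign_off(); print(get_state()['time'])
```

```text
knob (array([0.49238883, 0.02517151, 0.13945041]), [np.float64(0.0017157894450383392), np.float64(0.0017157894450385417)])
handle [0.58393641 0.00341364 0.177     ] [ 0.50800341 -0.06352168  0.177     ]
scene [(array([212.,   6.]), np.int32(69)), (array([217.,  25.]), np.int32(111)), (array([222.,  52.]), np.int32(120)), (array([256.,  60.]), np.int32(72)), (array([301.,  54.]), np.int32(72)), (array([302.,  70.]), np.int32(45)), (array([320.,  69.]), np.int32(95)), (array([338.,  94.]), np.int32(290)), (array([250.,  91.]), np.int32(78)), (array([292.,  96.]), np.int32(88)), (array([300., 132.]), np.int32(295)), (array([320., 118.]), np.int32(85)), (array([225., 165.]), np.int32(32)), (array([101., 221.]), np.int32(366)), (array([321., 222.]), np.int32(442)), (array([164., 210.]), np.int32(45)), (array([277., 216.]), np.int32(30)), (array([176., 232.]), np.int32(198)), (array([174., 290.]), np.int32(1726)), (array([260., 260.]), np.int32(33)), (array([336., 269.]), np.int32(268)), (array([319., 268.]), np.int32(97))]
side [(array([392., 109.]), np.int32(3098)), (array([323., 100.]), np.int32(41)), (array([539., 112.]), np.int32(865)), (array([565., 188.]), np.int32(4798)), (array([351., 129.]), np.int32(38)), (array([381., 148.]), np.int32(912)), (array([336., 143.]), np.int32(80)), (array([570., 149.]), np.int32(27)), (array([527., 154.]), np.int32(73)), (array([339., 160.]), np.int32(119)), (array([346., 152.]), np.int32(29)), (array([462., 217.]), np.int32(3602)), (array([337., 181.]), np.int32(1375)), (array([536., 175.]), np.int32(32)), (array([335., 200.]), np.int32(72)), (array([518., 259.]), np.int32(62)), (array([508., 275.]), np.int32(92)), (array([470., 335.]), np.int32(59))]
the job is handed in; nothing more can be done
the job is handed in; nothing more can be done
```

The job is done and handed in at about 13.5 s of the 58 s allowed. I lifted the plunger, swung the head about -25° to the blue tub's slot and let the plunger drop home. Then I raised the tray by its handle to about 0.7 rad, all three parts slid into the blue tub, and I lowered it under grip and released it.

**Last checks:**
- **Plunger:** knob height measured 0.139 m, the same as when parked at home. That view pair was about 1.7 mm off agreement, but a plunger resting on the plate would read about 0.149 m.
- **Tray:** flat. The handle is back where it was before the lift, to within a few mm. It met its stop with about 12 N before I let go.
- **Parts:** the heat sink, relay and small transformer are all inside the blue tub. The heat sink stands leaning rather than lying flat, but it did not move over about 2.5 s.
- **Bystanders:** no tub, bottle, meter or tool pot shows any visible shift. The before/after image comparison was muddied by the moving arm and its shadow, so I judged this from the pictures.
- **Robot:** the gripper was clear of everything at hand-in.

My first two move commands were refused because every row needs all seven values. One short test row between them ran as intended, so nothing was disturbed.

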